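# Set out the gearbox parts on the mat

## Task

Lay the gearbox parts out in assembly order, keeping to the two gears that already lie on the mat: put the plain thrust washer flat and centred on top of the big black gear and the ball bearing centred on top of the washer, and lay the gear shaft on the mat midway between the two gears, pointing from one gear to the other. Set the small carton upright straight behind the steel gear (square off the row of gears, on the side away from the robot), its long side parallel to the row, with a gap of about 30 mm between gear and carton. Leave everything else where it is, such as the tape roll, the spark plug and the grease jar.

Things in the scene. Friction and masses are not known exactly. Their poses are not given: they have to be found in the camera images.
- mat: thin flat grey mat fixed on the bench, 120 mm (its x, depth) x 440 mm (its y, length) x 3 mm thick; origin at the centre of its underside; its +x points away from the robot (turned by up to 0.2 rad); the two gears lie on its long centre line, 320 mm apart, equally far from its middle, in either order
- black_gear: big black helical gear lying flat on the mat, fixed, 116 mm across, 22 mm high; its flat top is 25 mm above the bench; origin at the centre of its underside, z up, x and y parallel to the mat's
- steel_gear: smaller bright steel helical gear lying flat on the mat, fixed, 88 mm across, 18 mm high; origin at the centre of its underside, z up, x and y parallel to the mat's
- washer: plain grey steel thrust washer, loose, flat on the bench, 65 mm across, 9 mm thick, 0.12 kg; its bore cannot be gripped: take it across the outside; origin at the centre of its underside, z up
- bearing: grey steel ball bearing, loose, flat on the bench, 68 mm across, 20 mm thick, 0.28 kg; take it across the outside; origin at the centre of its underside, z up
- shaft_mid (a point): middle of the steel gear shaft (layshaft), loose, lying on the bench, 152 mm long, 0.42 kg; this point is on the shaft's axis, halfway along it, about 17 mm above the bench (the shaft rests on its pinion and one end, tilted a few degrees); its y axis runs along the shaft. From y = -38 to +10 mm the shaft is a plain barrel 28 mm thick (the place to grip), from +10 to +38 mm it carries a toothed pinion 38 mm thick on which it rests; the ends are 20 to 24 mm thick
- carton: small brown cardboard carton with a white label, loose, standing upright, 51 mm (its x) x 62 mm (its y) x 52 mm high, 0.16 kg; origin at the centre of its underside
- tape: bystander (the nearer of two such, behind the mat): roll of black tape with a tan core, 68 mm across, 19 mm high, loose; origin at the centre of its underside
- plug: bystander: spark plug lying on the bench, 53 mm long (its y) and 21 mm thick, loose; origin under its middle
- jar: bystander (the nearer of two such, behind the mat): white grease jar with a green lid, 70 mm across, 71 mm high, loose; origin at the centre of its underside
Mind the look-alikes: they are no part of the job. What is shaped like the bearing but turquoise is not meant. Of the things that look like the washer, take the one that is farthest from the robot's base at the start.

How it is judged:
At the end, for the whole second after the job is handed in: Washer on black gear and bearing on washer, flat, each centred within 12 mm; shaft on the mat along the row (0.2 rad), within 15 mm of the gears' centre line and 175 mm of each gear; carton upright, 85 to 115 mm behind the steel gear (centres), 15 mm sideways, square to 0.2 rad; all at rest (horizontal distance between washer and black_gear below 0.012 m and height (world z) of washer between 0.021 and 0.029 m and angle between each of washer, bearing, carton's own z axis and vertical below 0.1 rad and horizontal distance between bearing and washer below 0.012 m and height (world z) of bearing between 0.03 and 0.038 m and x of shaft_mid in the frame of mat between -0.015 and 0.015 m and horizontal distance between shaft_mid and black_gear below 0.175 m and horizontal distance between shaft_mid and steel_gear below 0.175 m and angle between the y axis of each of shaft_mid, carton and the y axis of mat, either way round below 0.2 rad and height (world z) of shaft_mid below 0.032 m and x of carton in the frame of steel_gear between 0.085 and 0.115 m and y of carton in the frame of steel_gear between -0.015 and 0.015 m and height (world z) of carton below 0.006 m and linear speed of each of washer, bearing, carton below 0.02 m/s); the robot touches nothing.
It fails at once if the tape roll was moved by more than 20 mm (distance of tape from where it was at the start of the episode above 0.02 m).
It fails at once if the spark plug was moved by more than 20 mm (distance of plug from where it was at the start of the episode above 0.02 m).
It fails at once if the grease jar was moved by more than 20 mm (distance of jar from where it was at the start of the episode above 0.02 m).
It also fails if it takes over 104 s, if anything falls off the work surface, if the arm or the gripper's body presses on something with over 40 N, if the wrist force passes 120 N, or if a joint passes its speed limit or range.

## Robot

A 7-joint arm with a two-finger parallel gripper is mounted at the origin on a cart in front of the work surface, level with it; the furniture and walls round the work are solid. World frame = base frame: x ahead of the robot, y to its left, z up, the work surface at z = 0. Lengths are in m, angles in rad, forces in N, time in s.
With the tool pointing down it reaches from about 0.35 to 0.9 m from the base axis. Payload 19.9 kg.
Tool frame: the origin (TCP) lies on the mounting face of the last link; the fingertips stand 173 mm ahead of it and the grasp point (between the pads) lies 155 mm ahead of it; z points along the fingers, y is the line along which they close (so a half turn about z gives the same grasp; the last joint's range is limited). The gripper opens to 85 mm and grips with 20 to 120 N. Pads are 22 mm wide; open, the fingers measure 114 mm over their backs; the gripper's body (76 mm by 85 mm) begins 54 mm behind the grasp point. The pads swing forward as they close: fully open they stand 13 mm farther back than shut.
Start: joints at [-1.302, 0.417, -0.01, 1.614, 0.005, 1.111, -0.053], TCP at [0.191, 0.595, 0.405] pointing down, gripper open.
Joint ranges: [-2.81, 2.81], [-0.39, 2.02], [-1.27, 1.25], [0.06, 2.57], [-1.19, 4.33], [0.19, 2], [-2.82, 2.82]. Speed limits (rad/s): [1.89, 1.89, 2.39, 2.39, 3.01, 3.01, 3.01].

## Interface

Orientations are given as a rotation vector (axis times angle).
In Python, from rig import arm gives the robot as it stands. The module is installed in compiled form; this text tells all that it offers.
- The arm moves only by the tool carry_out, never from a script. Its argument "plan" is a list that holds one entry, the list of rows, each a list of 6 numbers: the shift along the tool's x, y, z in mm, then the turn, a rotation vector about the tool's x, y, z in rad. In form: [[[tx, ty, tz, rx, ry, rz], ...]]. A call has 1 to 10 rows; each row shifts and turns the commanded pose from where the row before left it, along the tool's axes as they then stand; what a row does not reach is not made up. A row lasts 1/10 s, in which the tool goes at most 50 mm and 8.59 degrees, less where a joint would pass 70% of its speed; a pose out of reach is approached as far as the arm can. A call with a gripper value outside its range is refused whole. "hand" is the gripper's target within -1 to 1 (fully open at 1, half-way at 0, shut at -1), set as the call begins (left out, the last holds). The fingers move at their own pace and stop on an object; the grip force is fixed at half the most. Time passes only in rows, so rows that do not move let the fingers close. It gives the time, the measured TCP pose, the force, the opening and the grip force at its end, in the units of the state.
- arm.read_state(): the state, without advancing time (a new reading comes with each control period).
- arm.snapshot(name): name is "side" or "top" or "wrist"; returns a dict with "img" (384x512x3 uint8, red, green, blue), "vfov" (degrees; the focal length in pixels is half the picture's height over the tangent of half this angle, whatever the lens; pixels are square), "cx", "cy" (the principal point, pixels), "dist" ([k1, k2, p1, p2, k3] as OpenCV has them; the pictures are not rectified), "pose" (4x4, takes a point from camera to world coordinates); the wrist camera has in their place "tool_from_camera" (4x4, takes a point from camera to tool coordinates, whose origin is the TCP and whose axes are the flange's). Camera axes: x right, y down, z forward; pixel columns grow to the right and rows downward; lengths in m; the calibration is good to about 2 mm. A picture is of the moment at which its call begins: read the wrist's pose just before it. There is no depth.
- arm.finish_job(): hands the job in; it is judged then, once.
Trained networks look in the newest picture that a camera, given by its name, has taken for a name from the list of things; names that differ only in an ending like _2 or _b are one class to them, and where a whole thing is asked for, a point or a joint stands for the part that bears it (a point fixed in the world has none). Each returns a list of dicts, best first, with "conf" (0 to 1); they miss things now and then, are a little off and sometimes report something else, mostly with a low value. They report only what shows in the picture. A call takes as long as a camera call. They do not tell look-alikes from the thing itself.
- arm.outline_of(label, camera): "region" (384x512 bool, what is visible of it) and "extent" ([centre column, centre row, width, height] in pixels, round what is visible of it).
- arm.landmark_of(label, camera): "point" ([column, row] in pixels: a listed point, or the origin of a listed thing).
The state is a dict: "time_s": time; "qpos": joint angles; "qd": joint speeds; "joint_efforts": joint torques, N m; "eef_pos": TCP position; "orientation": TCP orientation; "force": force on the tool from outside, world axes, zero at the start; "torque": the same for the moment, N m; "opening": finger opening in m; "grip_force": force on a finger pad.
Only numpy, scipy, OpenCV 4.12 (cv2) and the standard library are available. Lean on these libraries where they do the work, as an engineer would, in place of code of your own. Each camera call takes 0.05 s, during which the arm holds its last target. There are 200 camera calls.

## Working session

There is one attempt and no reset: what is moved stays moved. The work goes in short steps, Python scripts to look and compute and a tool call to move; the robot and the scene stay as the last step left them, time stands still between calls to the robot, and variables do not carry over. Pictures are saved under pics/ and viewed, at most 14 in all, crops included, and the job is handed in when it is done.

Besides the shell and the picture viewer there is one more tool, called by a JSON object that holds its "fn" and its "kwargs". carry_out: Moves the arm, as the interface text tells. Its arguments: {"type":"object","properties":{"plan":{"type":"array"},"hand":{"type":"number"}},"required":["plan"]}

```bash
mkdir -p pics
cat > h.py <<'E'
import numpy as np, cv2
from rig import arm
from scipy.spatial.transform import Rotation as R
def campose(s,st):
    if 'pose' in s: return np.array(s['pose'])
    T=np.eye(4);T[:3,:3]=R.from_rotvec(st['orientation']).as_matrix();T[:3,3]=st['eef_pos']
    return T@np.array(s['tool_from_camera'])
def K(s):
    f=192/np.tan(np.radians(s['vfov'])/2); return np.array([[f,0,s['cx']],[0,f,s['cy']],[0,0,1.]])
def ray(s,P,px,z):
    u=cv2.undistortPoints(np.array(px,float).reshape(-1,1,2),K(s),np.array(s['dist'],float)).reshape(-1,2)
    d=np.c_[u,np.ones(len(u))]@P[:3,:3].T; o=P[:3,3]
    return o+d*((z-o[2])/d[:,2])[:,None]
def proj(s,P,X):
    Pi=np.linalg.inv(P); r=cv2.Rodrigues(Pi[:3,:3])[0]
    return cv2.projectPoints(np.array(X,float).reshape(-1,1,3),r,Pi[:3,3],K(s),np.array(s['dist'],float))[0].reshape(-1,2)
def snap(n,fn=None):
    st=arm.read_state(); s=arm.snapshot(n)
    if fn: cv2.imwrite('pics/'+fn,s['img'][:,:,::-1])
    return s,campose(s,st)
E
cat > a.py <<'E'
from h import *
np.set_printoptions(precision=4,suppress=True)
st=arm.read_state();print(st)
H=dict(mat=.003,black_gear=.025,steel_gear=.021,washer=.009,bearing=.02,shaft_mid=.017,carton=.052,tape=.019,plug=.01,jar=.071)
for c in ['top','side']:
    s,P=snap(c,c+'0.png'); print(c,P[:3,3],P[:3,2])
    for l in H:
        for d in arm.landmark_of(l,c)[:4]:
            if d['conf']>.25: print(' L',l,round(d['conf'],2),np.round(d['point']),ray(s,P,d['point'],0.003 if 'gear' in l else (.017 if l=='shaft_mid' else 0))[0][:2])
        if c=='top':
          for d in arm.outline_of(l,c)[:4]:
            if d['conf']>.25: print(' O',l,round(d['conf'],2),np.round(d['extent']),ray(s,P,d['extent'][:2],H[l])[0][:2])
snap('wrist','wrist0.png')
E
python3 a.py
```

```text
{'time_s': 0.0, 'qpos': array([-1.3025,  0.418 , -0.0103,  1.6142,  0.0047,  1.1107, -0.053 ]), 'qd': array([ 0.001 , -0.0015,  0.0014, -0.0003,  0.0006,  0.001 , -0.0007]), 'joint_efforts': array([  0.0027, -86.4452,   0.6805, -43.4905,   0.0192,   0.0076,
        -0.0001]), 'eef_pos': array([0.1905, 0.5951, 0.4041]), 'orientation': array([-0.4847, -3.1039,  0.0019]), 'force': array([0.7261, 0.78  , 0.8909]), 'torque': array([ 0.0184, -0.0311,  0.0091]), 'grip_force': 0.0, 'opening': 0.0856729695432395}
top [0.4666 0.016  1.0124] [ 0.1104  0.0363 -0.9932]
 L mat 0.93 [191. 226.] [0.5014 0.221 ]
 O mat 0.75 [194. 228. 164.  52.] [0.498  0.2141]
 O mat 0.34 [334. 242.  22.  29.] [ 0.4531 -0.1501]
 L black_gear 0.81 [250. 227.] [0.495 0.066]
 O black_gear 0.87 [252. 227.  45.  44.] [0.4961 0.0606]
 L steel_gear 0.89 [132. 227.] [0.5013 0.3803]
 L steel_gear 0.29 [198. 166.] [0.6615 0.2016]
 O steel_gear 0.58 [131. 225.  35.  28.] [0.5063 0.3777]
 O steel_gear 0.45 [196. 165.  31.  33.] [0.6605 0.203 ]
 L washer 0.65 [333. 240.] [ 0.457  -0.1489]
 L washer 0.64 [338. 287.] [ 0.3369 -0.1
[... 1043 characters left out ...]
  32.] [0.7757 0.1401]
 O jar 0.53 [197. 166.  28.  30.] [0.6474 0.1914]
side [ 0.3017 -1.0731  0.5595] [ 0.1991  0.8906 -0.4089]
 L mat 0.82 [237. 180.] [0.5131 0.2301]
 L black_gear 0.7 [245. 200.] [0.5077 0.065 ]
 L steel_gear 0.67 [227. 164.] [0.5041 0.3845]
 L washer 0.8 [241. 239.] [ 0.4551 -0.153 ]
 L washer 0.68 [196. 243.] [ 0.3414 -0.1422]
 L washer 0.35 [240. 200.] [0.4935 0.0745]
 L bearing 0.93 [321. 215.] [ 0.6993 -0.0824]
 L bearing 0.75 [243. 204.] [0.4975 0.0447]
 L bearing 0.48 [361. 218.] [ 0.8017 -0.1295]
 L shaft_mid 0.86 [258. 266.] [ 0.4648 -0.3063]
 L carton 0.7 [279. 179.] [0.6545 0.1991]
 L tape 0.81 [322. 195.] [0.7492 0.0407]
 L jar 0.7 [324. 183.] [0.7899 0.1331]
```

```bash
python3 -c "
import cv2
i=cv2.imread('pics/top0.png');cv2.imwrite('pics/top0c.png',cv2.resize(i[80:330,60:460],(800,500),interpolation=3))
i=cv2.imread('pics/side0.png');cv2.imwrite('pics/side0c.png',cv2.resize(i[100:330,120:440],(800,575),interpolation=3))"
```

```text
(no output)
```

View pics/top0c.png

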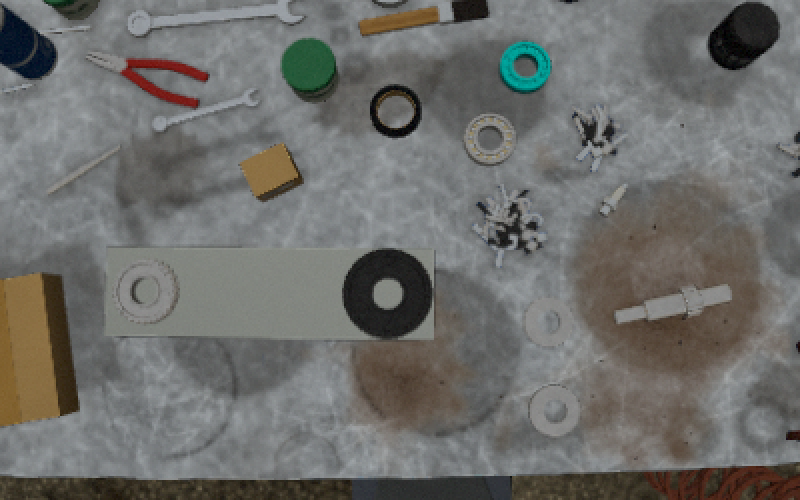

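View pics/side0c.png

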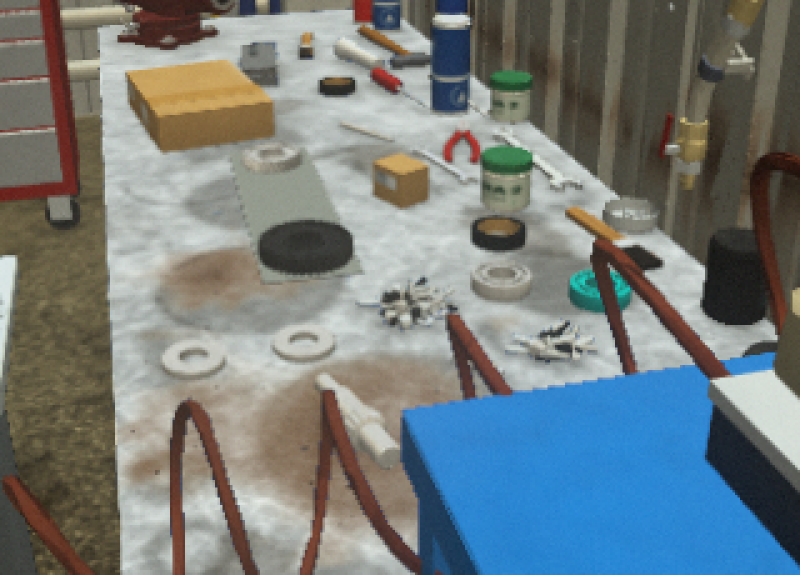

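The overview shows mat and gears (top image: black about (252,227), steel about (132,227)). The far washer is at (333,240), the grey bearing at (302,150), the carton at (197,166) and the shaft at (397,232) with its pinion towards −y. I'll go to the carton first.

```bash
cat > go.py <<'E'
# usage: go.py x y z yaw_deg(of tool y, mod 180) -> tool-frame shift/turn
import sys; from h import *
def plan(t,yaw):
    st=arm.read_state(); M=R.from_rotvec(st['orientation']).as_matrix(); p=np.array(st['eef_pos'])
    y=np.radians(yaw); c=[]
    for k in (0,np.pi):
        yy=np.array([np.cos(y+k),np.sin(y+k),0]);z=np.array([0,0,-1.]);D=np.c_[np.cross(yy,z),yy,z]
        c.append((abs(R.from_matrix(M.T@D).magnitude()),D))
    D=min(c,key=lambda a:a[0])[1]
    rv=R.from_matrix(M.T@D).as_rotvec(); sh=1000*(np.array(t)-p)
    print('pos',np.round(p,4),'yaw',np.round(np.degrees(np.arctan2(M[1,1],M[0,1])),1),'q7',round(st['qpos'][6],2),'t',round(st['time_s'],2))
    print('shift before turn',np.round(M.T@sh,1),'turn',np.round(rv,3),'shift after turn',np.round(D.T@sh,1))
if __name__=='__main__': plan([float(v) for v in sys.argv[1:4]],float(sys.argv[4]))
E
python3 go.py 0.62 0.2 0.38 18; python3 -c "
from h import *
print(np.round(arm.snapshot('wrist')['tool_from_camera'],3),arm.snapshot('wrist')['vfov'])"
```

```text
pos [0.1905 0.5952 0.4047] yaw 72.2 q7 -0.05 t 1.65
shift before turn [-529.5 -245.5   24.7] turn [-0.     0.     0.947] shift after turn [-508.6  286.3   24.7]
[[-0.001 -0.946 -0.324  0.084]
 [ 1.    -0.001 -0.     0.   ]
 [ 0.    -0.324  0.946  0.03 ]
 [ 0.     0.     0.     1.   ]] 65.26584972580926
```

{"fn": "carry_out", "kwargs": {"plan": [[[-44, -20.5, 2, 0, 0, 0], [-44, -20.5, 2, 0, 0, 0], [-44, -20.5, 2, 0, 0, 0], [-44, -20.5, 2, 0, 0, 0], [-44, -20.5, 2, 0, 0, 0], [-44, -20.5, 2, 0, 0, 0], [-44, -20.5, 2, 0, 0, 0], [-44, -20.5, 2, 0, 0, 0], [-44, -20.5, 2, 0, 0, 0], [-44, -20.5, 2, 0, 0, 0]]], "hand": 1}}

```text
time_s: 2.75
eef_pos: [0.5483, 0.2643, 0.3849]
orientation: [0.484, 3.104, 0.0]
force: [0.8, 0.8, 0.1]
opening: 0.0852
grip_force: 0.0
```

{"fn": "carry_out", "kwargs": {"plan": [[[-44, -20.5, 2, 0, 0, 0], [-44, -20.5, 2, 0, 0, 0], [0, 0, 0, 0, 0, 0.118], [0, 0, 0, 0, 0, 0.118], [0, 0, 0, 0, 0, 0.118], [0, 0, 0, 0, 0, 0.118], [0, 0, 0, 0, 0, 0.118], [0, 0, 0, 0, 0, 0.118], [0, 0, 0, 0, 0, 0.118], [0, 0, 0, 0, 0, 0.118]]]}}

```text
time_s: 3.75
eef_pos: [0.6184, 0.2001, 0.3807]
orientation: [-1.849, -2.54, -0.0]
force: [0.4, -0.9, 0.5]
opening: 0.0852
grip_force: 0.0
```

{"fn": "carry_out", "kwargs": {"plan": [[[0, 0, 0, 0, 0, 0], [0, 0, 0, 0, 0, 0]]]}}

```text
time_s: 3.95
eef_pos: [0.6183, 0.2002, 0.3807]
orientation: [1.838, 2.548, -0.0]
force: [-0.1, 0.7, 0.4]
opening: 0.0857
grip_force: 0.0
```

```bash
python3 go.py 0.62 0.2 0.38 18
cat > w.py <<'E'
import sys; from h import *
np.set_printoptions(precision=4,suppress=True)
s,P=snap('wrist',sys.argv[1])
for a in sys.argv[2:]:
    l,z0,z1=a.split(',')
    for d in arm.landmark_of(l,'wrist')[:3]: print('L',l,round(d['conf'],2),np.round(d['point']),ray(s,P,d['point'],float(z0))[0][:2])
    for d in arm.outline_of(l,'wrist')[:3]:
        c,_=cv2.findContours(d['region'].astype(np.uint8),0,1); c=max(c,key=cv2.contourArea)
        w=ray(s,P,c.reshape(-1,2),float(z1))[:,:2]
        r=cv2.minAreaRect((w*1000).astype(np.float32))
        print('O',l,round(d['conf'],2),np.round(d['extent']),'rect(mm)',np.round(r[0],1),np.round(r[1],1),round(r[2],1))
E
python3 w.py w1.png carton,0,.052 steel_gear,.003,.021
```

```text
pos [0.6183 0.2002 0.3807] yaw 18.4 q7 0.13 t 3.95
shift before turn [-0.7  1.5  0.7] turn [-0.     0.     0.007] shift after turn [-0.7  1.5  0.7]
L carton 0.65 [287. 172.] [0.6545 0.2076]
O carton 0.9 [290. 183.  51.  70.] rect(mm) [654.  207.6] [52.2 71.5] 24.4
L steel_gear 0.49 [367. 244.] [0.7863 0.1512]
O steel_gear 0.69 [207.  10.  63.  21.] rect(mm) [521.1 340.5] [60.6 14.7] 18.0
```

View pics/w1.png

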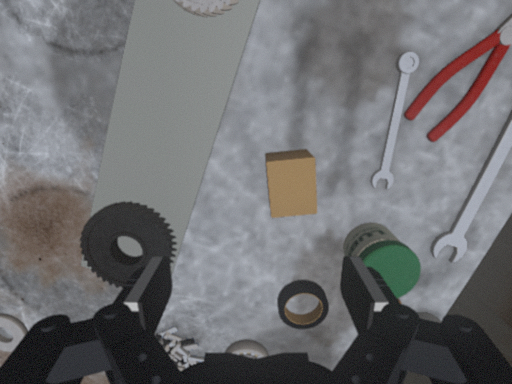

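The wrist picture shows the carton's top face with corners near (267,161), (315,157), (317,213), (271,216). The tape is at (303,303), the jar at (385,258), and the black gear at (128,245).

```bash
cat > t.py <<'E'
from h import *
s,P=snap('wrist')
i=s['img'];cv2.imwrite('pics/w1c.png',cv2.resize(i[130:240,240:340,::-1],(500,550),interpolation=2))
w=ray(s,P,[(267,161),(315,157),(317,213),(271,216)],.052)[:,:2]
print(np.round(w,4),w.mean(0)); d=np.roll(w,-1,0)-w; print(np.linalg.norm(d,axis=1),np.degrees(np.arctan2(d[:,1],d[:,0])))
g=[]
for l,z in (('black_gear',.003),):
    for d in arm.landmark_of(l,'wrist')[:2]: print(l,d['conf'],d['point'],ray(s,P,d['point'],.003)[0])
    d=arm.outline_of(l,'wrist')[0]; c,_=cv2.findContours(d['region'].astype(np.uint8),0,1); c=max(c,key=cv2.contourArea)
    w=ray(s,P,c.reshape(-1,2),.02)[:,:2]; print(cv2.minEnclosingCircle((w*1000).astype(np.float32)),d['conf'])
w=ray(s,P,[(136,0),(261,0),(245,50),(198,206),(90,205),(125,75)],.003); print('mat edges',np.round(w,4))
E
python3 t.py
```

```text
[[0.6222 0.2226]
 [0.6669 0.2416]
 [0.6916 0.1857]
 [0.6457 0.167 ]] [0.65658668 0.20423792]
[0.04857964 0.06113861 0.04951847 0.06037214] [  23.08079601  -66.15535733 -157.79993378  112.96887632]
black_gear 0.66 [134.4, 244.8] [0.49866501 0.05436975 0.003     ]
((497.2783203125, 58.61663055419922), 63.04786682128906) 0.89
mat edges [[0.447  0.3295 0.003 ]
 [0.5679 0.3683 0.003 ]
 [0.5666 0.3189 0.003 ]
 [0.5642 0.1329 0.003 ]
 [0.4351 0.0918 0.003 ]
 [0.4499 0.2553 0.003 ]]
```

View pics/w1c.png

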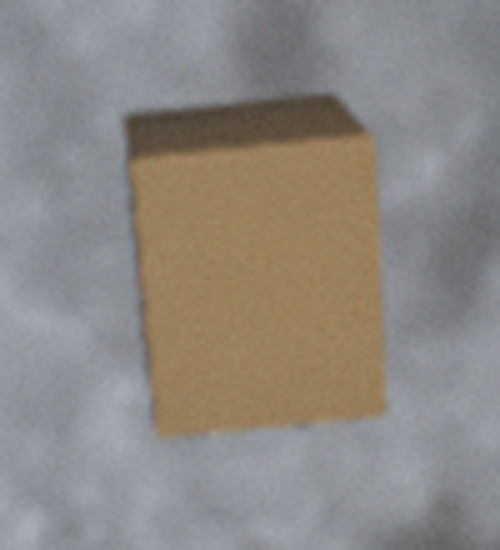

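```bash
python3 go.py 0.6566 0.204 0.183 23
```

```text
pos [0.6184 0.1999 0.3807] yaw 18.2 q7 0.13 t 4.35
shift before turn [ -8.1  37.5 197.7] turn [-0.     0.    -0.084] shift after turn [-11.2  36.7 197.7]
```

{"fn": "carry_out", "kwargs": {"plan": [[[-8, 37.5, 0, 0, 0, -0.084], [0, 0, 40, 0, 0, 0], [0, 0, 40, 0, 0, 0], [0, 0, 40, 0, 0, 0], [0, 0, 40, 0, 0, 0], [0, 0, 25, 0, 0, 0], [0, 0, 12.5, 0, 0, 0], [0, 0, 0, 0, 0, 0]]]}}

```text
time_s: 5.15
eef_pos: [0.6562, 0.2039, 0.1819]
orientation: [-1.734, -2.619, 0.003]
force: [-0.3, -0.1, -0.3]
opening: 0.0857
grip_force: 0.0
```

{"fn": "carry_out", "kwargs": {"plan": [[[0, 0, 0, 0, 0, 0], [0, 0, 0, 0, 0, 0], [0, 0, 0, 0, 0, 0], [0, 0, 0, 0, 0, 0], [0, 0, 0, 0, 0, 0], [0, 0, 0, 0, 0, 0], [0, 0, 0, 0, 0, 0], [0, 0, 0, 0, 0, 0]]], "hand": -1}}

```text
time_s: 5.95
eef_pos: [0.6571, 0.2043, 0.1851]
orientation: [1.733, 2.618, 0.003]
force: [-0.8, -0.6, 6.8]
opening: 0.0492
grip_force: 62.2
```

```bash
python3 go.py 0.605 0.379 0.183 -1; python3 -c "
from rig import arm;s=arm.read_state();print(s['opening'],s['grip_force'])"
```

```text
pos [0.6571 0.2043 0.1851] yaw 23.0 q7 0.28 t 5.95
shift before turn [181.2  20.3   2.1] turn [ 0.003 -0.     0.419] shift after turn [173.8 -55.1   2.1]
0.04921471911348271 62.2087025642395
```

{"fn": "carry_out", "kwargs": {"plan": [[[0, 0, -20, 0, 0, 0], [0, 0, -40, 0, 0, 0], [0, 0, -40, 0, 0, 0.105], [0, 0, -20, 0, 0, 0.105], [0, 0, 0, 0, 0, 0.105], [0, 0, 0, 0, 0, 0.105], [43.5, -13.5, 0, 0, 0, 0], [43.5, -13.5, 0, 0, 0, 0], [43.5, -13.5, 0, 0, 0, 0], [43.5, -13.5, 0, 0, 0, 0]]]}}

```text
time_s: 6.95
eef_pos: [0.605, 0.3808, 0.3042]
orientation: [-2.242, -2.2, -0.002]
force: [0.7, 0.3, -1.7]
opening: 0.0497
grip_force: 62.6
```

{"fn": "carry_out", "kwargs": {"plan": [[[0, 0, 0, 0, 0, 0], [0, 0, 0, 0, 0, 0]]]}}

```text
time_s: 7.15
eef_pos: [0.6052, 0.3803, 0.3037]
orientation: [-2.24, -2.203, -0.001]
force: [0.3, -0.7, -1.4]
opening: 0.05
grip_force: 62.5
```

```bash
python3 go.py 0.605 0.379 0.184 -1;python3 w.py w2.png steel_gear,.003,.021 carton,.115,.165 mat,0,0.003
```

```text
pos [0.6052 0.3803 0.3037] yaw -1.0 q7 -0.39 t 7.15
shift before turn [ -1.3  -0.2 119.7] turn [ 0.    -0.     0.001] shift after turn [-1.300e+00 -1.000e-01  1.197e+02]
L steel_gear 0.92 [154. 191.] [0.5075 0.3794]
O steel_gear 0.95 [149. 196.  97.  98.] rect(mm) [508.5 379.2] [88.9 85.6] 68.0
L carton 0.7 [253. 248.] [0.6028 0.3783]
O carton 0.89 [253. 276. 127. 165.] rect(mm) [604.3 386.6] [52.7 79.7] 0.2
O mat 0.92 [149. 256. 135. 255.] rect(mm) [505.1 343.9] [188.  119.7] 88.1
O mat 0.67 [148. 196.  95.  94.] rect(mm) [501.3 374. ] [95.8 92.4] 52.1
```

View pics/w2.png

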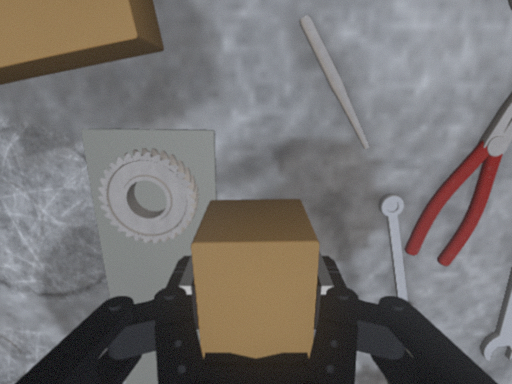

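The steel gear is at (149,196) in the wrist picture, giving (0.5075, 0.3795) in the world. The carton is held squarely, so I'll lower and release it.

{"fn": "carry_out", "kwargs": {"plan": [[[-3, 2.5, 0, 0, 0, 0.014], [0, 0, 40, 0, 0, 0], [0, 0, 35, 0, 0, 0], [0, 0, 25, 0, 0, 0], [0, 0, 12, 0, 0, 0], [0, 0, 6, 0, 0, 0], [0, 0, 0, 0, 0, 0], [0, 0, 0, 0, 0, 0]]]}}

```text
time_s: 8.3
eef_pos: [0.6088, 0.3761, 0.1865]
orientation: [2.258, 2.184, 0.003]
force: [-0.0, -0.0, -2.8]
opening: 0.0495
grip_force: 62.2
```

{"fn": "carry_out", "kwargs": {"plan": [[[0, 0, 0, 0, 0, 0], [0, 0, 0, 0, 0, 0], [0, 0, 0, 0, 0, 0], [0, 0, 0, 0, 0, 0], [0, 0, 0, 0, 0, 0], [0, 0, 0, 0, 0, 0]]], "hand": 1}}

```text
time_s: 8.9
eef_pos: [0.6083, 0.376, 0.1852]
orientation: [2.258, 2.184, -0.0]
force: [1.0, -0.5, 0.5]
opening: 0.0849
grip_force: 0.0
```

{"fn": "carry_out", "kwargs": {"plan": [[[0, 0, -20, 0, 0, 0], [0, 0, -40, 0, 0, 0], [0, 0, -45, 0, 0, 0], [0, 0, -45, 0, 0, 0]]]}}

```text
time_s: 9.3
eef_pos: [0.6082, 0.3757, 0.3384]
orientation: [2.258, 2.184, 0.001]
force: [-0.6, 0.4, -0.7]
opening: 0.0852
grip_force: 0.0
```

```bash
python3 go.py 0.65 -0.03 0.34 0; python3 w.py w3.png steel_gear,.003,.021 carton,0,.052
```

```text
pos [0.6082 0.3757 0.3384] yaw -1.9 q7 -0.41 t 9.3
shift before turn [-404.1   55.4   -1.6] turn [ 0.001 -0.    -0.033] shift after turn [-405.7   41.8   -1.6]
L steel_gear 0.73 [160. 182.] [0.5057 0.3757]
O steel_gear 0.96 [156. 182.  89.  87.] rect(mm) [508.  378.9] [89.1 86.9] 72.6
L carton 0.74 [255. 176.] [0.6071 0.378 ]
O carton 0.96 [254. 185.  59.  79.] rect(mm) [607.9 380.3] [70.4 49.9] 88.3
```

{"fn": "carry_out", "kwargs": {"plan": [[[-43.4, -11.2, 0, 0, 0, 0], [-43.4, -11.2, 0, 0, 0, 0], [-43.4, -11.2, 0, 0, 0, 0], [-43.4, -11.2, 0, 0, 0, 0], [-43.4, -11.2, 0, 0, 0, 0], [-43.4, -11.2, 0, 0, 0, 0], [-43.4, -11.2, 0, 0, 0, 0], [-43.4, -11.2, 0, 0, 0, 0], [-43.4, -11.2, 0, 0, 0, 0], [-43.4, -11.2, 0, 0, 0, 0]]]}}

```text
time_s: 10.55
eef_pos: [0.4809, -0.0555, 0.3347]
orientation: [-2.257, -2.184, 0.002]
force: [1.2, -0.7, 0.2]
opening: 0.0854
grip_force: 0.0
```

{"fn": "carry_out", "kwargs": {"plan": [[[-43.4, -11.2, 0, 0, 0, 0], [-43.4, -11.2, 0, 0, 0, 0], [0, 0, 0, 0, 0, 0], [0, 0, 0, 0, 0, 0]]]}}

```text
time_s: 10.95
eef_pos: [0.4563, -0.1407, 0.3348]
orientation: [-2.26, -2.181, 0.001]
force: [0.8, 0.3, 0.7]
opening: 0.0854
grip_force: 0.0
```

```bash
python3 go.py 0.457 -0.147 0.167 0; python3 w.py w4.png washer,0,.009 shaft_mid,.017,.017 black_gear,.003,.025
```

```text
pos [ 0.4563 -0.1407  0.3348] yaw -2.0 q7 0.42 t 10.95
shift before turn [ -6.2   1.2 167.8] turn [-0.001  0.    -0.035] shift after turn [ -6.3   0.7 167.8]
L washer 0.61 [261. 187.] [ 0.46   -0.1496]
L washer 0.59 [148. 194.] [ 0.3382 -0.1536]
O washer 0.85 [149. 197.  65.  60.] rect(mm) [ 341.9 -151.8] [67. 65.] 79.4
O washer 0.84 [257. 188.  61.  62.] rect(mm) [ 454.4 -148.7] [65.7 65.6] 42.8
L shaft_mid 0.8 [270. 319.] [ 0.4653 -0.3084]
O shaft_mid 0.91 [272. 308.  45.  89.] rect(mm) [ 472.3 -293.8] [ 39.1 135.8] 4.1
O black_gear 0.9 [297.  15. 102.  29.] rect(mm) [493.2   6.6] [18.5 81.6] 88.2
```

View pics/w4.png

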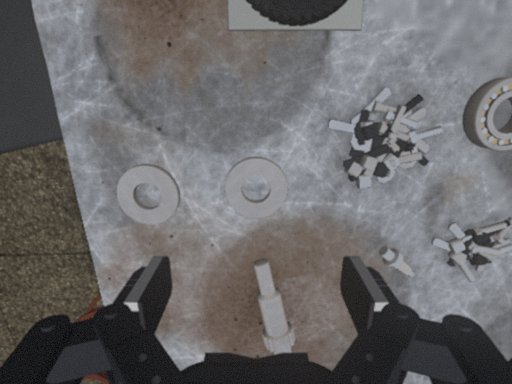

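The target washer is at (257,188), the look-alike at (149,195), and the shaft is below at (272,308) with its pinion at the far end. I'll grasp the washer.

{"fn": "carry_out", "kwargs": {"plan": [[[-8, -1, 10, 0, 0, 0], [0, 0, 40, 0, 0, 0], [0, 0, 40, 0, 0, 0], [0, 0, 40, 0, 0, 0], [0, 0, 25, 0, 0, 0], [0, 0, 11.5, 0, 0, 0], [0, 0, 0, 0, 0, 0], [0, 0, 0, 0, 0, 0]]]}}

```text
time_s: 12.1
eef_pos: [0.4559, -0.1482, 0.1697]
orientation: [2.257, 2.184, 0.001]
force: [0.3, -0.7, 0.8]
opening: 0.0855
grip_force: 0.0
```

{"fn": "carry_out", "kwargs": {"plan": [[[0, 0, 0, 0, 0, 0], [0, 0, 0, 0, 0, 0], [0, 0, 0, 0, 0, 0], [0, 0, 0, 0, 0, 0], [0, 0, 0, 0, 0, 0], [0, 0, 0, 0, 0, 0]]], "hand": -1}}

```text
time_s: 12.7
eef_pos: [0.456, -0.1481, 0.1704]
orientation: [2.257, 2.184, 0.003]
force: [-7.0, 2.5, 27.8]
opening: 0.0609
grip_force: 59.0
```

{"fn": "carry_out", "kwargs": {"plan": [[[0, 0, -10, 0, 0, 0], [0, 0, -20, 0, 0, 0], [0, 0, -40, 0, 0, 0], [0, 0, 0, 0, 0, 0]]]}}

```text
time_s: 13.1
eef_pos: [0.4565, -0.1485, 0.2429]
orientation: [2.255, 2.181, 0.006]
force: [0.4, -0.2, -2.5]
opening: 0.061
grip_force: 65.6
```

```bash
python3 w.py w5.png washer,0,.07 ; python3 go.py 0.4967 0.06 0.30 -1.8
```

```text
L washer 0.64 [107. 222.] [ 0.3415 -0.1538]
O washer 0.98 [256. 265. 127. 114.] rect(mm) [ 456.3 -155.4] [72.9 66.9] 87.8
O washer 0.86 [102. 225.  91.  84.] rect(mm) [ 377.  -125.2] [48.8 44.8] 42.3
pos [ 0.4555 -0.1477  0.239 ] yaw -1.9 q7 0.58 t 13.25
shift before turn [208.9  34.5 -60.9] turn [ 0.001 -0.    -0.001] shift after turn [208.9  34.7 -61. ]
```

View pics/w5.png

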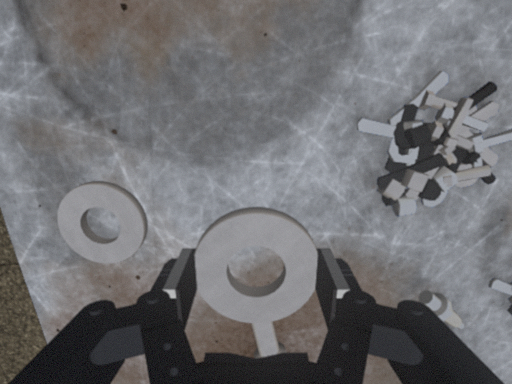

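The washer is held, centred between the pads at (256,265). Next I'll carry it over the black gear.

{"fn": "carry_out", "kwargs": {"plan": [[[0, 0, -30, 0, 0, 0], [42, 6.8, 0, 0, 0, 0], [42, 6.8, 0, 0, 0, 0], [42, 6.8, 0, 0, 0, 0], [42, 6.8, 0, 0, 0, 0], [42, 6.8, 0, 0, 0, 0], [0, 0, 20, 0, 0, 0], [0, 0, 20, 0, 0, 0], [0, 0, 15, 0, 0, 0], [0, 0, 0, 0, 0, 0]]]}}

```text
time_s: 14.25
eef_pos: [0.4957, 0.0603, 0.2117]
orientation: [-2.257, -2.183, 0.006]
force: [-0.1, 0.5, -0.8]
opening: 0.0613
grip_force: 66.0
```

```bash
python3 go.py 0.4963 0.0615 0.196 -1.8;python3 w.py w6.png black_gear,.003,.025 washer,0.048,.057
```

```text
pos [0.4957 0.0603 0.2117] yaw -1.9 q7 0.16 t 14.25
shift before turn [ 1.2  0.6 15.7] turn [-0.004  0.001 -0.002] shift after turn [ 1.2  0.6 15.7]
O black_gear 0.96 [262. 240. 192. 183.] rect(mm) [498.2  83.9] [ 68.3 114.3] 86.7
O washer 0.62 [259. 266. 122. 115.] rect(mm) [494.3  64.6] [64.3 58.4] 88.2
```

{"fn": "carry_out", "kwargs": {"plan": [[[1.5, 2.5, 8, 0, 0, 0], [0, 0, 6, 0, 0, 0], [0, 0, 1, 0, 0, 0], [0, 0, 0, 0, 0, 0]]]}}

```text
time_s: 14.9
eef_pos: [0.4988, 0.0621, 0.1984]
orientation: [-2.258, -2.184, 0.001]
force: [0.1, -0.5, -0.9]
opening: 0.0609
grip_force: 66.0
```

{"fn": "carry_out", "kwargs": {"plan": [[[0, 0, 0, 0, 0, 0], [0, 0, 0, 0, 0, 0], [0, 0, 0, 0, 0, 0], [0, 0, 0, 0, 0, 0], [0, 0, 0, 0, 0, 0]]], "hand": 1}}

```text
time_s: 15.4
eef_pos: [0.499, 0.0622, 0.1988]
orientation: [2.258, 2.184, 0.0]
force: [0.4, -0.1, -0.7]
opening: 0.0851
grip_force: 0.0
```

{"fn": "carry_out", "kwargs": {"plan": [[[0, 0, -20, 0, 0, 0], [0, 0, -40, 0, 0, 0], [0, 0, -45, 0, 0, 0], [0, 0, -40, 0, 0, 0], [0, 0, 0, 0, 0, 0]]]}}

```text
time_s: 15.9
eef_pos: [0.5, 0.062, 0.3482]
orientation: [2.256, 2.182, 0.01]
force: [0.9, 0.1, -0.6]
opening: 0.0851
grip_force: 0.0
```

```bash
python3 go.py 0.68 -0.06 0.34 -6;python3 w.py w7.png black_gear,.003,.025 washer,0.025,.034 bearing,0,.02
```

```text
pos [0.5    0.062  0.3482] yaw -1.9 q7 0.01 t 15.9
shift before turn [-115.9  183.9    9.1] turn [ 0.006 -0.003  0.072] shift after turn [-102.5  191.7    8.2]
O black_gear 0.97 [254. 186. 111. 108.] rect(mm) [496.1  58.4] [116.6 113.5] 59.8
L washer 0.97 [256. 182.] [0.5012 0.0629]
O washer 0.57 [255. 185.  66.  64.] rect(mm) [497.9  61.4] [65.  64.6] 87.9
O washer 0.46 [162. 338.  14.  24.] rect(mm) [ 380.5 -122.2] [12.3 31.8] 10.1
O washer 0.32 [251. 116. 131. 230.] rect(mm) [499.6 151.2] [141.9 108.5] 88.0
L bearing 0.67 [411. 281.] [ 0.6925 -0.0805]
L bearing 0.62 [478. 310.] [ 0.7902 -0.1308]
O bearing 0.95 [419. 286.  60.  56.] rect(mm) [691.3 -73.8] [60.9 81.8] 47.8
O bearing 0.92 [484. 316.  52.  54.] rect(mm) [ 790.1 -120. ] [52.7 90.1] 49.7
```

View pics/w7.png

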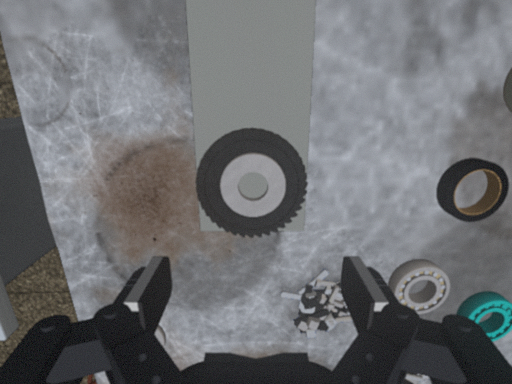

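The washer sits on the black gear at (255,185), about 3 mm off-centre. The bearing is at (419,286), the turquoise one at (485,316), the tape at (473,190). Going to the bearing.

{"fn": "carry_out", "kwargs": {"plan": [[[0, 0, 0, 0, 0, 0.072], [-23, 41.4, 0, 0, 0, 0], [-23, 41.4, 0, 0, 0, 0], [-23, 41.4, 0, 0, 0, 0], [-23, 41.4, 0, 0, 0, 0], [-23, 41.4, 0, 0, 0, 0], [0, 0, 0, 0, 0, 0], [0, 0, 0, 0, 0, 0]]]}}

```text
time_s: 17.05
eef_pos: [0.6929, -0.075, 0.342]
orientation: [-2.336, -2.099, 0.004]
force: [-0.4, 0.0, -0.3]
opening: 0.0853
grip_force: 0.0
```

```bash
python3 w.py w8.png bearing,0,.02; python3 go.py 0.694 -0.077 0.172 -6
```

```text
L bearing 0.68 [259. 181.] [ 0.6942 -0.0798]
L bearing 0.57 [351. 216.] [ 0.7933 -0.1324]
L bearing 0.53 [210. 310.] [ 0.6138 -0.2436]
O bearing 0.81 [259. 183.  65.  63.] rect(mm) [694.9 -79. ] [67.8 66.6] 83.9
O bearing 0.61 [ 96. 351.  27.  65.] rect(mm) [ 459.  -322.7] [20.  11.4] 85.5
O bearing 0.58 [354. 219.  66.  67.] rect(mm) [ 790.2 -129.9] [67.3 74.7] 38.3
pos [ 0.6923 -0.073   0.3434] yaw -6.0 q7 0.25 t 17.2
shift before turn [ -3.8   2.2 171.4] turn [-0.001 -0.     0.001] shift after turn [ -3.8   2.1 171.4]
```

View pics/w8.png

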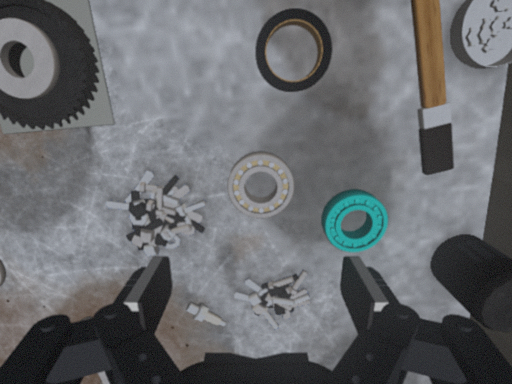

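The bearing is at (259,183) with the turquoise look-alike clear at (354,219). Lowering onto it.

{"fn": "carry_out", "kwargs": {"plan": [[[-5.7, 3.3, 10, 0, 0, 0], [0, 0, 40, 0, 0, 0], [0, 0, 40, 0, 0, 0], [0, 0, 40, 0, 0, 0], [0, 0, 25, 0, 0, 0], [0, 0, 12, 0, 0, 0], [0, 0, 0, 0, 0, 0], [0, 0, 0, 0, 0, 0]]]}}

```text
time_s: 18.0
eef_pos: [0.6958, -0.0801, 0.178]
orientation: [2.334, 2.101, 0.001]
force: [0.4, 1.0, 1.3]
opening: 0.0855
grip_force: 0.0
```

{"fn": "carry_out", "kwargs": {"plan": [[[0, 0, 0, 0, 0, 0], [0, 0, 0, 0, 0, 0], [0, 0, 0, 0, 0, 0], [0, 0, 0, 0, 0, 0], [0, 0, 0, 0, 0, 0], [0, 0, 0, 0, 0, 0]]], "hand": -1}}

```text
time_s: 18.6
eef_pos: [0.6961, -0.08, 0.179]
orientation: [2.333, 2.101, 0.003]
force: [-3.5, 1.0, 14.4]
opening: 0.0632
grip_force: 63.3
```

```bash
python3 go.py 0.498 0.0605 0.206 -6
```

```text
pos [ 0.6961 -0.08    0.179 ] yaw -6.0 q7 0.33 t 18.6
shift before turn [ 119.  -211.6  -27.5] turn [ 0.003 -0.    -0.   ] shift after turn [ 119.  -211.7  -27. ]
```

{"fn": "carry_out", "kwargs": {"plan": [[[0, 0, -15, 0, 0, 0], [0, 0, -30, 0, 0, 0], [0, 0, -35, 0, 0, 0], [23.8, -42.3, 0, 0, 0, 0], [23.8, -42.3, 0, 0, 0, 0], [23.8, -42.3, 0, 0, 0, 0], [23.8, -42.3, 0, 0, 0, 0], [23.8, -42.3, 0, 0, 0, 0], [0, 0, 15, 0, 0, 0], [0, 0, 0, 0, 0, 0]]]}}

```text
time_s: 19.6
eef_pos: [0.4969, 0.0616, 0.2418]
orientation: [-2.332, -2.104, -0.0]
force: [0.6, -0.5, -2.6]
opening: 0.0633
grip_force: 68.3
```

{"fn": "carry_out", "kwargs": {"plan": [[[0, 0, 0, 0, 0, 0], [0, 0, 0, 0, 0, 0]]]}}

```text
time_s: 19.8
eef_pos: [0.4984, 0.0596, 0.2425]
orientation: [2.336, 2.099, 0.001]
force: [0.9, 1.5, -3.4]
opening: 0.0631
grip_force: 68.3
```

```bash
python3 go.py 0.498 0.060 0.214 -6;python3 w.py w9.png black_gear,.003,.025 bearing,0.066,.086
```

```text
pos [0.4984 0.0596 0.2425] yaw -6.1 q7 0.1 t 19.8
shift before turn [ 0.3 -0.5 28.5] turn [ 0.001  0.    -0.002] shift after turn [ 0.3 -0.5 28.5]
O black_gear 0.69 [254. 212. 165. 142.] rect(mm) [498.4  79.1] [ 76.9 112.8] 84.7
L bearing 0.7 [256. 256.] [0.4978 0.059 ]
O bearing 0.74 [258. 264. 129. 127.] rect(mm) [498.3  62.6] [72.5 62.5] 84.5
```

View pics/w9.png

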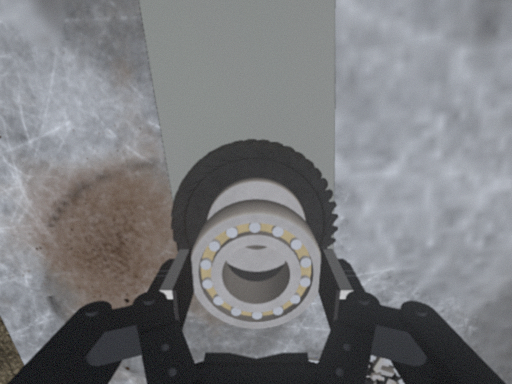

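The bearing is level at (257,265) over the washer, and the numbers agree to 2 mm. Lowering and releasing.

{"fn": "carry_out", "kwargs": {"plan": [[[0.5, 0, 15, 0, 0, 0], [0, 0, 8, 0, 0, 0], [0, 0, 4, 0, 0, 0], [0, 0, 1, 0, 0, 0], [0, 0, 0, 0, 0, 0]]]}}

```text
time_s: 20.55
eef_pos: [0.4976, 0.0609, 0.2134]
orientation: [-2.335, -2.101, 0.001]
force: [0.5, 0.5, -4.0]
opening: 0.0631
grip_force: 68.3
```

{"fn": "carry_out", "kwargs": {"plan": [[[0, 0, 0, 0, 0, 0], [0, 0, 0, 0, 0, 0], [0, 0, 0, 0, 0, 0], [0, 0, 0, 0, 0, 0], [0, 0, 0, 0, 0, 0]]], "hand": 1}}

```text
time_s: 21.05
eef_pos: [0.4977, 0.0611, 0.2138]
orientation: [2.335, 2.102, 0.0]
force: [0.7, -0.5, 0.3]
opening: 0.0854
grip_force: 0.0
```

{"fn": "carry_out", "kwargs": {"plan": [[[0, 0, -20, 0, 0, 0], [0, 0, -40, 0, 0, 0], [0, 0, -40, 0, 0, 0], [0, 0, -30, 0, 0, 0], [0, 0, 0, 0, 0, 0]]]}}

```text
time_s: 21.55
eef_pos: [0.4985, 0.061, 0.3472]
orientation: [2.334, 2.101, 0.008]
force: [-0.1, -0.0, -0.9]
opening: 0.0853
grip_force: 0.0
```

```bash
python3 go.py 0.465 -0.28 0.345 -2;python3 w.py w10.png black_gear,.003,.025 bearing,0.034,.054 washer,.025,.034
```

```text
pos [0.4985 0.061  0.3472] yaw -6.0 q7 -0.03 t 21.55
shift before turn [-342.6    2.4    1.3] turn [ 0.005 -0.003 -0.07 ] shift after turn [-341.9  -21.5    2.2]
O black_gear 0.73 [255. 184. 112. 114.] rect(mm) [496.1  58.7] [114.8 114.3] 27.6
L bearing 0.97 [497. 292.] [ 0.7624 -0.0962]
L bearing 0.66 [254. 183.] [0.4971 0.0634]
O bearing 0.97 [492. 300.  38.  58.] rect(mm) [740.9 -97.1] [43.8 74.3] 10.6
O bearing 0.75 [252. 189.  74.  74.] rect(mm) [496.4  61.6] [69.9 66. ] 68.2
L washer 0.83 [154. 342.] [ 0.3511 -0.1301]
L washer 0.55 [257. 182.] [0.5007 0.061 ]
O washer 0.78 [257. 178.  42.  50.] rect(mm) [494.1  51.7] [18.4 32.9] 75.9
O washer 0.59 [166. 343.  24.  34.] rect(mm) [ 375.  -120.9] [24.  51.7] 18.1
```

{"fn": "carry_out", "kwargs": {"plan": [[[-42.8, 0.3, 0, 0, 0, 0], [-42.8, 0.3, 0, 0, 0, 0], [-42.8, 0.3, 0, 0, 0, 0], [-42.8, 0.3, 0, 0, 0, 0], [-42.8, 0.3, 0, 0, 0, 0], [-42.8, 0.3, 0, 0, 0, 0], [-42.8, 0.3, 0, 0, 0, 0], [-42.8, 0.3, 0, 0, 0, 0], [0, 0, 0, 0, 0, 0], [0, 0, 0, 0, 0, 0]]]}}

```text
time_s: 22.9
eef_pos: [0.4636, -0.2806, 0.343]
orientation: [-2.337, -2.098, 0.002]
force: [0.1, 0.5, 0.4]
opening: 0.0851
grip_force: 0.0
```

```bash
python3 w.py w11.png shaft_mid,.017,.017; python3 go.py 0.467 -0.295 0.172 -6
```

```text
L shaft_mid 0.72 [266. 203.] [ 0.471  -0.3054]
O shaft_mid 0.69 [267. 205.  58. 138.] rect(mm) [ 470.9 -312.3] [ 38.9 163. ] 10.6
pos [ 0.4645 -0.2786  0.3434] yaw -5.9 q7 0.71 t 23.05
shift before turn [-16.1   4.3 171.4] turn [-0.001 -0.     0.001] shift after turn [-16.    4.2 171.4]
```

View pics/w11.png

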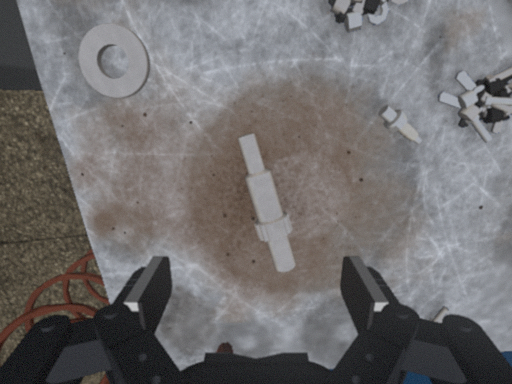

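The shaft runs from (248,136) to (286,270), with the pinion at (274,228) and the barrel centred about (265,195).

```bash
cat > t2.py <<'E'
from h import *
s,P=snap('wrist')
w=ray(s,P,[(248,136),(286,270),(265,195),(274,228),(259,173)],.017)[:,:2];print(np.round(w,4))
d=w[1]-w[0];a=np.degrees(np.arctan2(d[1],d[0]));u=d/np.linalg.norm(d);m=(w[0]+w[1])/2;g=m-.014*u
print('len',np.linalg.norm(d),'dir',a,'mid',m,'grip',g)
from go import plan
plan([*g,.182],a+90); plan([*g,.182],a-90)
E
python3 t2.py
```

```text
[[ 0.4606 -0.2324]
 [ 0.4868 -0.3872]
 [ 0.4714 -0.2947]
 [ 0.4776 -0.3333]
 [ 0.4676 -0.2706]]
len 0.15704098818421822 dir -80.40126244991117 mid [ 0.47373356 -0.30978728] grip [ 0.4713991  -0.29598329]
pos [ 0.4646 -0.2786  0.3435] yaw -5.9 q7 0.71 t 23.1
shift before turn [-16.7   8.6 161.5] turn [-0.    -0.    -0.271] shift after turn [-18.3   3.8 161.5]
pos [ 0.4646 -0.2786  0.3435] yaw -5.9 q7 0.71 t 23.1
shift before turn [-16.7   8.6 161.5] turn [-0.    -0.    -0.271] shift after turn [-18.3   3.8 161.5]
```

{"fn": "carry_out", "kwargs": {"plan": [[[-15.5, 8.4, 0, 0, 0, -0.09], [0, 0, 30, 0, 0, -0.09], [0, 0, 40, 0, 0, -0.091], [0, 0, 40, 0, 0, 0], [0, 0, 30, 0, 0, 0], [0, 0, 17, 0, 0, 0], [0, 0, 8.5, 0, 0, 0], [0, 0, 0, 0, 0, 0], [0, 0, 0, 0, 0, 0]]]}}

```text
time_s: 24.0
eef_pos: [0.4714, -0.2961, 0.1794]
orientation: [2.028, 2.397, 0.001]
force: [0.3, 0.0, 1.3]
opening: 0.0855
grip_force: 0.0
```

{"fn": "carry_out", "kwargs": {"plan": [[[0, 0, 0, 0, 0, 0], [0, 0, 0, 0, 0, 0], [0, 0, 0, 0, 0, 0], [0, 0, 0, 0, 0, 0], [0, 0, 0, 0, 0, 0], [0, 0, 0, 0, 0, 0], [0, 0, 0, 0, 0, 0], [0, 0, 0, 0, 0, 0]]], "hand": -1}}

```text
time_s: 24.8
eef_pos: [0.4708, -0.2961, 0.1786]
orientation: [2.03, 2.398, 0.0]
force: [-2.6, 1.8, 8.2]
opening: 0.025
grip_force: 58.3
```

```bash
python3 go.py 0.502 0.220 0.18 -1.8
```

```text
pos [ 0.4708 -0.2961  0.1786] yaw 9.5 q7 1.13 t 24.8
shift before turn [503.8 115.9  -1.3] turn [ 0.    -0.     0.197] shift after turn [516.8  14.9  -1.4]
```

{"fn": "carry_out", "kwargs": {"plan": [[[0, 0, -15, 0, 0, 0], [0, 0, -30, 0, 0, 0], [0, 0, -35, 0, 0, 0.1], [0, 0, -20, 0, 0, 0.097], [44, 1.25, 0, 0, 0, 0], [44, 1.25, 0, 0, 0, 0], [44, 1.25, 0, 0, 0, 0], [44, 1.25, 0, 0, 0, 0], [44, 1.25, 0, 0, 0, 0], [44, 1.25, 0, 0, 0, 0]]]}}

```text
time_s: 25.8
eef_pos: [0.4862, -0.0306, 0.279]
orientation: [-2.256, -2.186, -0.001]
force: [1.4, 0.3, -4.7]
opening: 0.0251
grip_force: 59.9
```

{"fn": "carry_out", "kwargs": {"plan": [[[44, 1.25, 0, 0, 0, 0], [44, 1.25, 0, 0, 0, 0], [44, 1.25, 0, 0, 0, 0], [44, 1.25, 0, 0, 0, 0], [44, 1.25, 0, 0, 0, 0], [44, 1.25, 0, 0, 0, 0], [0, 0, 0, 0, 0, 0], [0, 0, 0, 0, 0, 0]]]}}

```text
time_s: 26.6
eef_pos: [0.5019, 0.2321, 0.2786]
orientation: [2.253, 2.189, -0.001]
force: [0.5, -1.5, -3.5]
opening: 0.0252
grip_force: 59.9
```

```bash
python3 go.py 0.502 0.231 0.183 -1.8;python3 w.py w12.png shaft_mid,.11,.11 steel_gear,.003,.021
```

```text
pos [0.5019 0.2321 0.2786] yaw -1.7 q7 -0.14 t 26.6
shift before turn [-1.   0.2 95.6] turn [-0.     0.     0.002] shift after turn [-1.1  0.1 95.6]
L shaft_mid 0.8 [254. 290.] [0.4997 0.2147]
O shaft_mid 0.73 [257. 250.  69. 215.] rect(mm) [503.4 231.2] [130.6  40.4] 86.0
O steel_gear 0.68 [257.  36. 130.  72.] rect(mm) [505.1 354.6] [42.9 86.7] 88.3
```

View pics/w12.png

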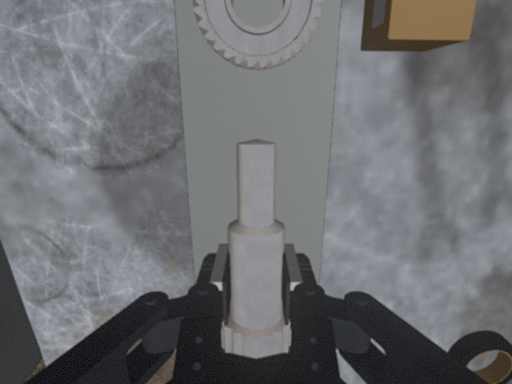

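The shaft lies along the mat, centred in the picture at column 257, pointing at the steel gear. Lowering it.

{"fn": "carry_out", "kwargs": {"plan": [[[0, 1, 30, 0, 0, 0], [0, 0, 30, 0, 0, 0], [0, 0, 18, 0, 0, 0], [0, 0, 10, 0, 0, 0], [0, 0, 5, 0, 0, 0], [0, 0, 2, 0, 0, 0], [0, 0, 0, 0, 0, 0], [0, 0, 0, 0, 0, 0]]]}}

```text
time_s: 27.65
eef_pos: [0.5035, 0.2314, 0.1839]
orientation: [2.255, 2.187, 0.002]
force: [0.5, 0.5, -4.5]
opening: 0.0253
grip_force: 59.9
```

{"fn": "carry_out", "kwargs": {"plan": [[[0, 0, 0, 0, 0, 0], [0, 0, 0, 0, 0, 0], [0, 0, 0, 0, 0, 0], [0, 0, 0, 0, 0, 0], [0, 0, 0, 0, 0, 0], [0, 0, 0, 0, 0, 0], [0, 0, 0, 0, 0, 0], [0, 0, 0, 0, 0, 0]]], "hand": 1}}

```text
time_s: 28.45
eef_pos: [0.5032, 0.2312, 0.1832]
orientation: [2.256, 2.187, -0.0]
force: [-0.6, -0.2, 0.1]
opening: 0.0859
grip_force: 0.0
```

{"fn": "carry_out", "kwargs": {"plan": [[[0, 0, -15, 0, 0, 0], [0, 0, -35, 0, 0, 0], [0, 0, -45, 0, 0, 0], [0, 0, -45, 0, 0, 0], [0, 0, -45, 0, 0, 0], [0, 0, -35, 0, 0, 0], [0, 0, 0, 0, 0, 0], [0, 0, 0, 0, 0, 0], [0, 0, 0, 0, 0, 0], [0, 0, 0, 0, 0, 0]]]}}

```text
time_s: 29.45
eef_pos: [0.503, 0.2311, 0.4025]
orientation: [-2.256, -2.186, 0.003]
force: [-0.3, -0.6, -0.2]
opening: 0.0855
grip_force: 0.0
```

```bash
python3 w.py w13.png shaft_mid,.02,.02 steel_gear,.003,.021 carton,0,.052 black_gear,.003,.025 bearing,.034,.054 mat,0,.003
```

```text
L shaft_mid 0.58 [254. 179.] [0.4994 0.2167]
O shaft_mid 0.92 [256. 177.  30. 126.] rect(mm) [501.9 216.7] [158.8  37.4] 87.2
L steel_gear 0.6 [256.  32.] [0.5065 0.3808]
L steel_gear 0.2 [471. 217.] [0.7901 0.1507]
O steel_gear 0.9 [257.  40.  80.  80.] rect(mm) [506.4 370.6] [73.1 86.3] 88.1
O steel_gear 0.66 [257. 157. 109. 315.] rect(mm) [501.8 239.8] [335.3 114.8] 88.0
L carton 0.7 [347.  31.] [0.6082 0.3798]
O carton 0.98 [356.  32.  67.  65.] rect(mm) [602.9 368.6] [55.7 60.6] 88.9
L black_gear 0.97 [259. 286.] [0.5007 0.0514]
L black_gear 0.46 [470. 216.] [0.7889 0.1519]
O black_gear 0.72 [258. 286.  80.  76.] rect(mm) [495.   68.1] [113. 115.] 1.6
L bearing 0.7 [257. 296.] [0.4976 0.0566]
L bearing 0.68 [435. 370.] [ 0.7649 -0.0892]
O bearing 0.97 [256. 301.  56.  50.] rect(mm) [496.   64.3] [76.  65.9] 88.2
O bearing 0.27 [263. 289.  38.  32.] rect(mm) [504.6 101.9] [14.6 49.2] 74.3
L mat 0.82 [257. 174.] [0.5028 0.2185]
O mat 0.68 [258. 158. 111. 316.] rect(mm) [501.4 236.2] [352.4 122.2] 87.9
```

View pics/w13.png

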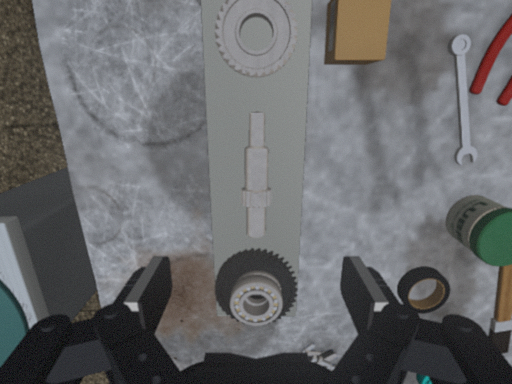

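The picture shows all parts placed: shaft at (256,177) along the mat centre line, stack at (257,295), carton at (360,32) behind the steel gear (257,35), tape and jar where they were. I'm handing in.

```bash
python3 -c "
from rig import arm;print(arm.finish_job())"
```

```text
the job is handed in; nothing more can be done
None
```

I handed the job in at about 30 s of the 104 s allowed: washer and bearing centred on the black gear to about 3 mm, shaft on the mat midway between the gears, carton upright about 100 mm behind the steel gear (centres); the tape and jar look unmoved, the spark plug was not in the last picture, and no verdict came back.

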